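# Pass a ceramic block through the height gauge

## Robot

A 6-joint arm with a two-finger parallel gripper is mounted at the origin on the work surface. World frame = base frame: x ahead of the robot, y to its left, z up, the work surface at z = 0. Lengths are in m, angles in rad, forces in N, time in s.
With the tool pointing down it reaches from about 0.275 to 0.85 m from the base axis. Payload 19 kg.
Tool frame: the origin (TCP) lies midway between the tips of the shut fingers; the grasp point (between the pads) lies 19 mm behind it; y points along the fingers, x is the direction in which the jaws open and shut, and the axes are right-handed (so a half turn about y gives the same grasp; the last joint's range is limited). The gripper opens to 85 mm and grips with 20 to 120 N. Pads are 22 mm wide; open, the fingers measure 114 mm over their backs; the gripper's body (76 mm by 85 mm) begins 54 mm behind the grasp point. The pads swing forward as they close: fully open they stand 13 mm farther back than shut.
Start: joints at [-1.281, 0.15, 1.437, -0, 1.554, -0.134], TCP at [0.236, -0.524, 0.231] pointing down, gripper open.
Joint ranges: [-2.8, 2.8], [-0.68, 2.1], [0.12, 2.68], [-1.39, 4.53], [0.16, 2.79], [-2.81, 2.81]. Speed limits (rad/s): [1.89, 1.89, 2.22, 3.01, 3.01, 3.01].

## Interface

Orientations are given as a unit quaternion [w, x, y, z].
In Python, from cell import sensors, read_camera, finish_job gives the robot as it stands.
- The arm moves only by the tool step_arm, never from a script. Its argument "increments" is a list of rows, each a list of 5 numbers: the gripper command: -1 is shut, 1 is fully open, values between are in proportion, then the shift along the tool's x, y, z in cm, then the turn about the tool's y in degrees. A call has 1 to 12 rows; each row is the pose to reach, as a shift and turn from the pose measured when the call began, along the tool's axes at that moment; what a row does not reach only later rows make up. A row lasts 1/10 s, in which the tool goes at most 50 mm and 8.59 degrees, less where a joint would pass 70% of its speed; a pose out of reach is approached as far as the arm can. A call with a gripper value outside its range is refused whole. The fingers move at their own pace and stop on an object; "squeeze" is the grip in N (left out, the last holds). Time passes only in rows, so rows that repeat a pose let the fingers close. It gives the time, the measured TCP pose, the force and the opening at its end, in the units of the state.
- sensors.read_state(): the state, without advancing time (a new reading comes with each control period).
- read_camera(name): name is "scene" or "top" or "wrist"; returns a dict with "color" (420x560x3 uint8, blue, green, red), "vertical_fov" (degrees; the focal length in pixels is half the picture's height over the tangent of half this angle, whatever the lens; pixels are square), "cx", "cy" (the principal point, pixels), "rvec" (rotation vector, rad) and "tvec" (3), from world to camera coordinates, as OpenCV has them; the wrist camera has in their place "tool_from_camera" (4x4, takes a point from camera to tool coordinates, whose origin is the TCP and whose axes are the tool frame's). Camera axes: x right, y down, z forward; pixel columns grow to the right and rows downward; lengths in m; the calibration is good to about 2 mm. The wrist camera is an equidistant fisheye: a pixel r from the principal point sees the ray r / f radians off the axis. A picture is of the moment at which its call begins: read the wrist's pose just before it. There is no depth.
- finish_job(): hands the job in, once; it reports no verdict.
The state is a dict: "time": time; "joints": joint angles; "dq": joint speeds; "effort": joint torques, N m; "ee_pos": TCP position; "orientation": TCP orientation; "force": force on the tool from outside, world axes, zero at the start; "ft_torque": the same for the moment, N m; "gripper_width": finger opening in m.
Only numpy, scipy, OpenCV 4.12 (cv2) and the standard library are available. Lean on these libraries where they do the work, as an engineer would, in place of code of your own. Each camera call takes 0.05 s, during which the arm holds its last target.

## Task

Check the white ceramic block with the blue band: lay it flat in the in-feed lane of the blue bridge gauge, slide it lengthwise under the bridge and on along the out-feed lane until it presses lightly against the red stop. The stop is held only by friction and marks a set position, so feel for the contact and do not shove it along, not even by a few millimetres; let go with the block lying flat and touching it, and leave the other things on the table as they are.

Things in the scene. Friction and masses are not known exactly. Their poses are not given: they have to be found in the camera images.
- block: White ceramic block, 120 long (its x) x 40 wide (y) x 36 high (z), about 0.55 kg, edges rounded 3, with a blue band 12 wide around the middle of its length; both ends alike. Origin at the centre of its underside. It starts flat on the table on the robot's side of the gauge, its length roughly along world y, in one of three places (the others hold the puck and the slab).
- gauge: Fixed gauge: aluminium plate 10 thick, 110 wide, from x = -180 to +250, with a blue bridge across it and a lane between low rails (10 thick, tops 18 above the table). Its x is the feed direction (roughly world +y), y across the lane, z up; origin on the table surface under the bridge's middle. The lane is open above except under the bridge. Lane, bridge and stop: see the points.
- infeed_mid (a point): Point on the plate in the middle of the in-feed lane, 105 before the bridge's middle, 10 above the table; axes as the gauge's. A block with its origin here lies flat in the lane, front end 15 before the bridge. In-feed rails are 50 apart from gauge x = -180 to -65, then narrow to the opening.
- bridge_mid (a point): Middle of the opening under the bridge, 28 above the table; axes as the gauge's. Bridge: gauge x = -30 to +30, opening 43.6 wide, underside 49 above the table, top 66 (screw heads 71), 88 wide overall. A gripper cannot pass under it: push the block in from behind, then take its protruding front end on the far side. Out-feed rails: 47 apart, x = +30 to +195.
- stop_face (a point): Middle of the red stop's face towards the bridge, 28 above the table; axes as the gauge's. It starts 165 to 195 past the bridge's middle. A block touching it has its origin 60 before this point. The block drags with about 2 to 6 N as it slides, so a rise of some 5 N more tells of contact.
- puck: White ceramic cylinder, diameter 60, height 50, standing loose; bystander. Origin at the centre of its underside.
- slab: White ceramic slab on edge, 16 thick (x), 90 long (y), 60 high, loose; bystander. Origin at the centre of its underside.
- roller: White ceramic cylinder, diameter 50, height 50, standing loose to the right of the gauge; bystander. Origin at the centre of its underside.
- pen_cup: Black cup, diameter 72, height 90, with pens to 145, loose, left of the gauge; bystander. Origin at the centre of its underside.
- calculator: Black desk calculator, 150 x 105 x 18, loose, on the left; bystander. Origin at the centre of its underside.
- stop: The red stop itself: 26 long, 43 wide, top 41 above the table, black knob on top to 51. Origin in the lower edge of its face towards the bridge, on the plate; axes as the gauge's. It is held only by friction: it slides along gauge +x if pushed with over about 16 N and does not spring back.
Not all that is in view belongs to the job. Leave any purple, turquoise or yellow look-alike of the block alone.

How it is judged:
On the way, in this order (a step that is already met when the one before it is completed fails the run):
1. the block lies flat in the in-feed lane, before the bridge (x of block in the frame of gauge between -0.16 and -0.05 m and y of block in the frame of gauge between -0.008 and 0.008 m and z of block in the frame of gauge below 0.0135 m and angle between the x axis of block and the x axis of gauge, either way round below 0.12 rad), for 0.1 s.
2. the block is halfway through the opening under the bridge (x of block in the frame of gauge between -0.015 and 0.045 m and y of block in the frame of gauge between -0.006 and 0.006 m and z of block in the frame of gauge below 0.0135 m), for 0.1 s.
3. the block presses lightly against the red stop (over 0.5 N) in the out-feed lane (contact force between block and stop above 0.5 N and x of block in the frame of stop_face above -0.063 m and z of block in the frame of gauge below 0.015 m and angle between the x axis of block and the x axis of gauge, either way round below 0.08 rad), for 0.05 s.
At the end, for the whole second after the job is handed in: The block lies flat and at rest on the plate in the out-feed lane, past the bridge, its front end within 2 mm of the red stop's face and square to the lane within 0.08 rad; the stop has been shoved less than 4 mm from where it was; the block is released (x of block in the frame of stop_face between -0.062 and -0.058 m and y of block in the frame of gauge between -0.008 and 0.008 m and z of block in the frame of gauge below 0.0135 m and angle between block's own z axis and vertical below 0.05 rad and angle between the x axis of block and the x axis of gauge, either way round below 0.08 rad and distance of stop_face from where it was at the start of the episode below 0.004 m and linear speed of block below 0.01 m/s); the robot touches nothing.
It fails at once if the red stop is shoved 4 mm or more (distance of stop_face from where it was at the start of the episode above 0.004 m).
It fails at once if a bystander is shifted by more than 25 mm or tipped (distance of any of puck, slab, roller, pen_cup, calculator from where it was at the start of the episode above 0.025 m or angle between any of puck, slab, roller, pen_cup's own z axis and vertical above 0.4 rad).
It also fails if it takes over 67 s, if anything falls off the work surface, if the arm or the gripper's body presses on something with over 40 N, if the wrist force passes 120 N, or if a joint passes its speed limit or range.

## Working session

There is one attempt and no reset: what is moved stays moved. The work goes in short steps, Python scripts to look and compute and a tool call to move; the robot and the scene stay as the last step left them, time stands still between calls to the robot, and variables do not carry over. Pictures are saved under pics/ and viewed, and the job is handed in when it is done.

Besides the shell and the picture viewer there is one more tool, called after "Request:" as name(argument=value, ...) on one line, values as JSON. step_arm: Moves the arm, as the interface text tells. Its arguments: {"type":"object","properties":{"increments":{"type":"array"},"squeeze":{"type":"number"}},"required":["increments"]}

```bash
ls; mkdir -p pics
cat > h.py <<'E'
import numpy as np, cv2
from cell import sensors, read_camera, finish_job
E
python3 - <<'E'
from h import *
s=sensors.read_state()
print({k:np.round(v,3).tolist() for k,v in s.items()})
for n in ("scene","top","wrist"):
    c=read_camera(n); cv2.imwrite(f"pics/{n}0.png",c["color"])
    np.save(f"{n}0.npy",c,allow_pickle=True)
    print(n,{k:np.round(v,4).tolist() for k,v in c.items() if k!="color"})
E
```

```text
pics
{'time': 0.0, 'joints': [-1.281, 0.151, 1.438, -0.0, 1.554, -0.134], 'dq': [-0.0, 0.0, -0.001, 0.001, 0.001, -0.0], 'effort': [0.001, -71.306, -57.086, -0.0, 0.009, 0.0], 'ee_pos': [0.236, -0.524, 0.231], 'orientation': [0.594, -0.594, 0.384, -0.383], 'force': [0.209, -0.822, -0.613], 'ft_torque': [-0.037, 0.032, 0.043], 'gripper_width': 0.085}
scene {'vertical_fov': 48.7969, 'cx': 277.8883, 'cy': 211.4186, 'rvec': [1.8731, 1.5236, -0.6898], 'tvec': [-0.1021, -0.2565, 1.7929]}
top {'vertical_fov': 42.0281, 'cx': 279.496, 'cy': 210.1039, 'rvec': [2.1292, -2.1549, 0.1643], 'tvec': [0.0015, 0.5058, 1.6467]}
wrist {'vertical_fov': 65.7065, 'cx': 273.8464, 'cy': 210.0949, 'tool_from_camera': [[1.0, -0.0001, 0.0003, 0.0004], [-0.0003, -0.3148, 0.9492, -0.1428], [-0.0, -0.9492, -0.3148, 0.0799], [0.0, 0.0, 0.0, 1.0]]}
```

View pics/scene0.png

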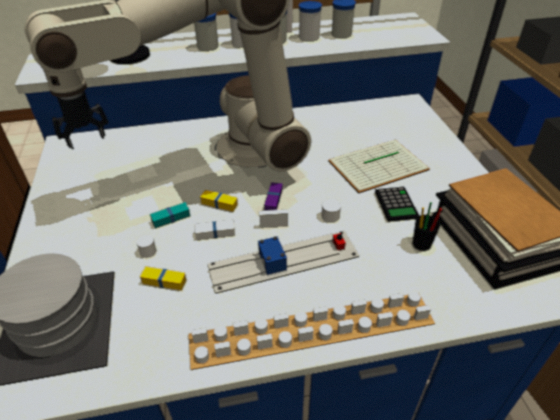

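View pics/top0.png

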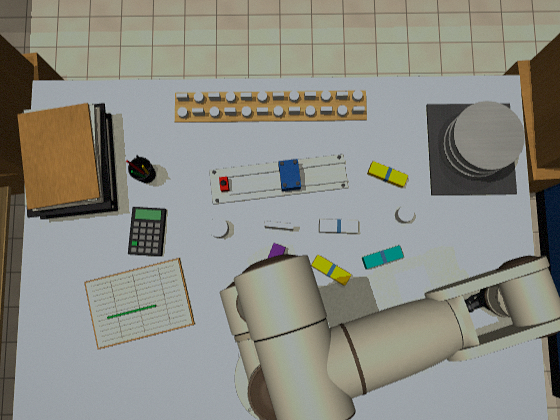

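View pics/wrist0.png

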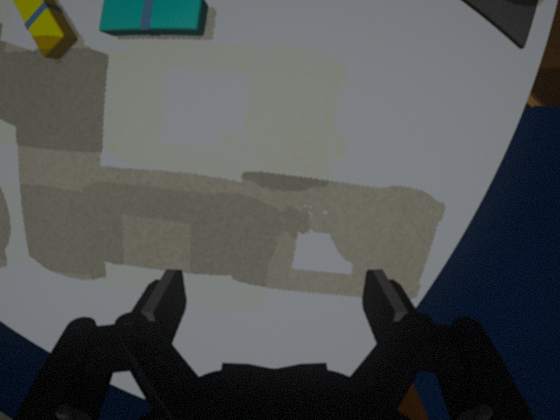

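Top view: the white, blue-banded block is at (338,226), or (215,230) in the scene view. Things that could be mistaken for it are:
- yellow at (331,269) and (388,174)
- turquoise at (383,257)
- purple at (275,252)
- the slab at (281,225), white without a band
- the puck at (220,229) and the roller at (405,214)

The gauge runs from (348,172) to (212,185), with the bridge at (290,175) and the red stop at (224,184). I choose (338,226) and will check it in a close crop.

```bash
cat >> h.py <<'E'
from scipy.spatial.transform import Rotation as R
def f_of(c): return c["color"].shape[0]/2/np.tan(np.radians(c["vertical_fov"])/2)
def rays(c,px,st=None):
    px=np.atleast_2d(px).astype(float); f=f_of(c)
    u=(px-[c["cx"],c["cy"]])/f
    if "rvec" in c:
        M=cv2.Rodrigues(np.array(c["rvec"],float))[0]
        d=np.c_[u,np.ones(len(u))]@M; o=-M.T@np.ravel(c["tvec"])
    else:
        th=np.linalg.norm(u,axis=1,keepdims=True)
        dc=np.c_[u*np.sinc(th/np.pi),np.cos(th)]
        q=st["orientation"]; Rt=R.from_quat([q[1],q[2],q[3],q[0]]).as_matrix()
        T=np.array(c["tool_from_camera"]); d=dc@(Rt@T[:3,:3]).T; o=Rt@T[:3,3]+np.array(st["ee_pos"])
    return o,d/np.linalg.norm(d,axis=1,keepdims=True)
def onz(c,px,z,st=None):
    o,d=rays(c,px,st); return o+d*((z-o[2])/d[:,2:3])
def tri(list_od):
    A=np.zeros((3,3));b=np.zeros(3)
    for o,d in list_od:
        P=np.eye(3)-np.outer(d,d);A+=P;b+=P@o
    x=np.linalg.solve(A,b); return x,[np.linalg.norm((np.eye(3)-np.outer(d,d))@(x-o)) for o,d in list_od]
def snap(name,tag):
    st=sensors.read_state(); c=read_camera(name); cv2.imwrite(f"pics/{name}_{tag}.png",c["color"]); np.save(f"{name}_{tag}.npy",dict(c=c,st=st),allow_pickle=True); return c,st
def load(name,tag):
    d=np.load(f"{name}_{tag}.npy",allow_pickle=True).item(); return d["c"],d["st"]
E
python3 - <<'E'
from h import *
t=np.load("top0.npy",allow_pickle=True).item(); s=np.load("scene0.npy",allow_pickle=True).item()
a=cv2.resize(t["color"][145:285,200:410],None,fx=3.8,fy=3.8,interpolation=cv2.INTER_CUBIC)
cv2.imwrite("pics/topcrop.png",a)
b=cv2.resize(s["color"][180:310,130:370],None,fx=3.3,fy=3.3,interpolation=cv2.INTER_CUBIC)
cv2.imwrite("pics/scenecrop.png",b)
for n,c in(("top",t),("scene",s)):
    h=cv2.cvtColor(c["color"],cv2.COLOR_BGR2HSV)
    for nm,lo,hi in(("red",(0,150,80),(8,255,255)),("blue",(100,90,40),(125,255,255))):
        m=cv2.inRange(h,lo,hi); k,l,stt,ce=cv2.connectedComponentsWithStats(m)
        for i in range(1,k):
            if stt[i,4]>15 : print(n,nm,ce[i].round(1),stt[i], onz(c,ce[i],.036)[0].round(3))
E
```

```text
top red [223.3 183.3] [219 177  10  14  84] [0.593 0.169 0.036]
top blue [289.4 173.8] [279 159  22  32 504] [ 0.62  -0.037  0.036]
top blue [388.1 173.2] [385 167   7  13  40] [ 0.618 -0.345  0.036]
top blue [553.6 231.5] [ 544  186   16  111 1124] [ 0.43  -0.845  0.036]
top blue [338.5 225.9] [337 219   4  14  53] [ 0.455 -0.185  0.036]
top blue [383.2 256.6] [380 251   7  12  38] [ 0.359 -0.319  0.036]
top blue [330.9 269.9] [327 264   9  13  42] [ 0.321 -0.158  0.036]
top blue [558.4 345.6] [557 332   3  34  61] [ 0.089 -0.829  0.036]
scene red [338.7 240.5] [333 234  12  12  75] [0.597 0.166 0.036]
scene blue [309.9   6.2] [299   1  23  12 219] [-1.361  0.58   0.036]
scene blue [343.8   4.1] [333   0  23  10 196] [-1.349  0.793  0.036]
scene blue [208.6  17.8] [200  13  16   9  75] [-1.309 -0.046  0.036]
scene blue [363.8  79.1] [ 288   52  153   55 5838] [-0.364  0.578  0.036]
scene blue [160.3  99.6] [  85   72  163   57 5308] [-0.376 -0.337  0.036]
scene blue [522.7 109.7] [ 488   78   72   68 3361] [0.039 1.119 0.036]
scene blue [ 44.7 110.1] [ 26  92  36  45 914] [-0.393 -0
[... 228 characters left out ...]
 blue [273.9 193.1] [268 192  12   4  27] [0.345 0.021 0.036]
scene blue [170.5 214.3] [168 208   6  14  24] [ 0.377 -0.315  0.036]
scene blue [214.4 228.8] [213 222   4  15  25] [ 0.471 -0.187  0.036]
scene blue [272.4 255.1] [259 238  27  36 690] [ 0.613 -0.035  0.036]
scene blue [  1.8 263.3] [  0 253   6  21  83] [ 0.484 -0.789  0.036]
scene blue [161.2 276.9] [159 270   6  16  20] [ 0.628 -0.347  0.036]
scene blue [486.  377.1] [ 416  326  144   94 7919] [1.075 0.363 0.036]
scene blue [371.1 390.2] [ 309  350  130   70 6121] [1.052 0.101 0.036]
scene blue [246.2 403.5] [ 167  376  137   44 3720] [ 1.025 -0.172  0.036]
scene blue [132.7 414.5] [ 82 405  80  15 626] [ 1.    -0.412  0.036]
```

Run:
```python
from h import *
t=np.load("top0.npy",allow_pickle=True).item()
for n,p in dict(block=(338,226),slab=(281,225),puck=(220,229),roller=(405,214),ye1=(331,269),teal=(383,257),ye2=(388,174),purple=(275,252),cup=(141,168)).items(): print(n,onz(t,p,.04)[0].round(3))
```

```text
block [ 0.454 -0.183  0.04 ]
slab [ 0.459 -0.009  0.04 ]
puck [0.449 0.178 0.04 ]
roller [ 0.489 -0.391  0.04 ]
ye1 [ 0.323 -0.158  0.04 ]
teal [ 0.358 -0.317  0.04 ]
ye2 [ 0.615 -0.344  0.04 ]
purple [0.377 0.011 0.04 ]
cup [0.644 0.426 0.04 ]
```

View pics/topcrop.png

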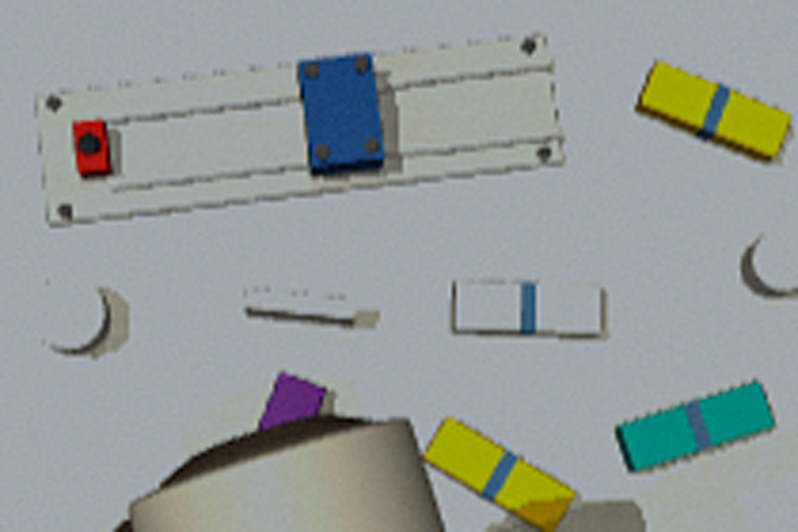

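View pics/scenecrop.png

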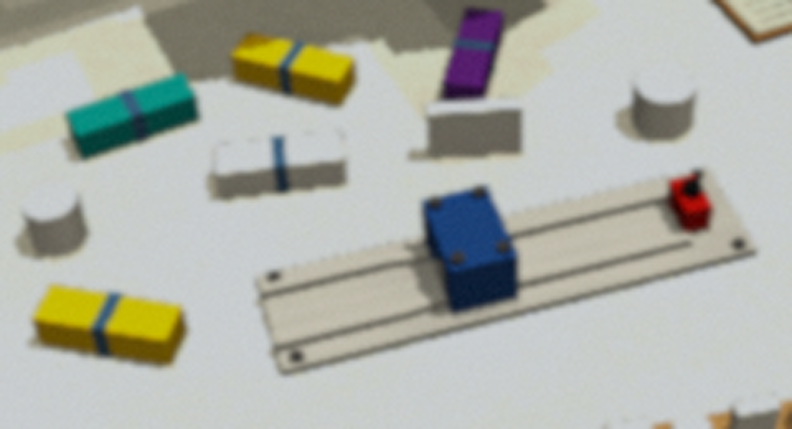

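The crops confirm it. The white block with the blue band is at crop (528,307), which is top (338,226). The slab and puck have no band, and the look-alikes are coloured. Next I'll take coarse gauge and block poses and the tool axes.

Run:
```python
from h import *
t=np.load("top0.npy",allow_pickle=True).item(); s=np.load("scene0.npy",allow_pickle=True).item()
P=lambda p:(np.array(p)/3.8-.37+[200,145]); S=lambda p:(np.array(p)/3.3-.35+[130,180])
# plate screws/feet corners, bridge screws, in both views
prs={"plate_NL(far,+y)":((55,104),(700,177)),"plate_+y near cam":((65,212),None)}
c1=onz(t,P((48,225)),.01)[0];c2=onz(t,P((565,160)),.01)[0];c3=onz(t,P((38,95)),.01)[0];c4=onz(t,P((548,37)),.01)[0]
print("plate corners",c1,c2,c3,c4, np.degrees(np.arctan2(*(c1-c2)[[1,0]])),np.degrees(np.arctan2(*(c3-c4)[[1,0]])),np.linalg.norm(c1-c2))
bt=[(313,71),(361,65),(372,145),(322,152)]
bs=[(434,204),(480,191),(504,246),(458,257)]  # guess order
# top: left=+y, up=+x ; scene: right=+y, down=+x
match=[((313,71),(504,246)),((361,65),(458,257)),((372,145),(434,204)),((322,152),(480,191))]
X=[]
for a,b in match:
    x,e=tri([(o,d[0]) for o,d in(rays(t,P(a)),rays(s,S(b)))]); X.append(x); print("screw",x.round(4),np.round(e,4))
X=np.array(X); print(X.mean(0))
# block corners
for a,b in [((453,281),(347,160)),((605,283),(214,172)),((453,331),(337,131)),((605,333),(217,143))]:
    x,e=tri([(o,d[0]) for o,d in(rays(t,P(a)),rays(s,S(b)))]); print("blk",x.round(4),np.round(e,4), onz(t,P(a),.036)[0].round(4))
st=sensors.read_state(); q=st["orientation"]; print(R.from_quat([q[1],q[2],q[3],q[0]]).as_matrix().round(3))
```

```text
plate corners [0.53264953 0.20643864 0.01      ] [ 0.58221857 -0.22267341  0.01      ] [0.64277734 0.21553405 0.01      ] [ 0.68739094 -0.21168794  0.01      ] 96.58933789067846 95.96163151368269 0.43196555671083764
screw [ 0.6461 -0.0134  0.0697] [0.0005 0.0005]
screw [ 0.6505 -0.0527  0.07  ] [0. 0.]
screw [ 0.5848 -0.061   0.0685] [0.0005 0.0005]
screw [ 0.5793 -0.0202  0.0701] [0.0001 0.0001]
[ 0.6151734  -0.03683108  0.06958235]
blk [ 0.4787 -0.1256  0.0334] [0. 0.] [ 0.4783 -0.1254  0.036 ]
blk [ 0.4748 -0.2471  0.0395] [0.001 0.001] [ 0.4752 -0.2486  0.036 ]
blk [ 0.4377 -0.1272  0.0328] [0.0025 0.0025] [ 0.4376 -0.1245  0.036 ]
blk [ 0.4345 -0.2439  0.0376] [0.003 0.003] [ 0.4345 -0.2472  0.036 ]
[[ 0.411 -0.     0.912]
 [-0.912  0.001  0.411]
 [-0.001 -1.     0.   ]]
```

Request:
step_arm(increments=[[1,-2.2,0.3,3.4,-6.4],[1,-4.4,0.6,6.8,-12.8],[1,-6.6,0.9,10.2,-19.2],[1,-8.8,1.2,13.6,-25.6],[1,-11,1.5,17,-32],[1,-13.2,1.8,20.4,-38.5],[1,-15.4,2.1,23.8,-45],[1,-17.6,2.4,27.2,-51.5],[1,-19.8,2.7,30.6,-58],[1,-21.7,3.1,34,-64.2],[1,-21.7,3.1,34,-64.2],[1,-21.7,3.1,34,-64.2]])

```text
time: 1.35
ee_pos: [0.4572, -0.1857, 0.1998]
orientation: [0.707, -0.707, 0.009, -0.009]
force: [-0.6, -0.5, -0.3]
gripper_width: 0.0853
```

Run:
```python
from h import *
c,st=snap("wrist","1"); print(np.round(st["ee_pos"],4),np.round(st["joints"],3),np.round(st["force"],2),st["time"])
```

```text
[ 0.4572 -0.1857  0.1998] [-0.542 -0.006  1.669  0.     1.481 -0.517] [-0.61 -0.49 -0.26] 1.35
```

View pics/wrist_1.png

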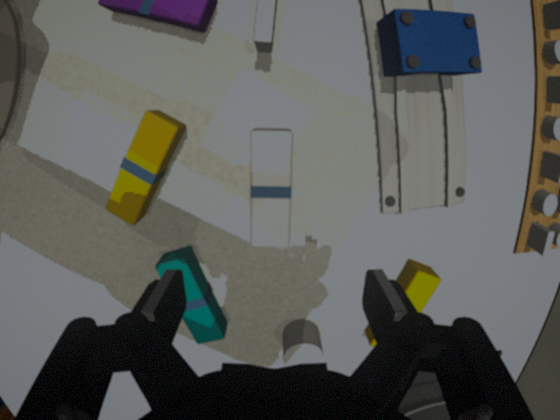

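The block is in the middle of the view, with corners near (250,128), (292,128), (292,247) and (251,246), and its band at (271,192). The bridge is at (430,42). I'll zoom in for the corners.

Run:
```python
from h import *
c,st=load("wrist","1")
cv2.imwrite("pics/w1crop.png",cv2.resize(c["color"][115:260,230:315],None,fx=4,fy=4,interpolation=cv2.INTER_CUBIC))
cv2.imwrite("pics/w1crop2.png",cv2.resize(c["color"][0:225,350:500],None,fx=2.6,fy=2.6,interpolation=cv2.INTER_CUBIC))
h=cv2.cvtColor(c["color"],cv2.COLOR_BGR2HSV)[120:260,235:310]
m=cv2.inRange(h,(95,80,30),(125,255,255));pts=cv2.findNonZero(m).reshape(-1,2)+[235,120];r=cv2.minAreaRect(pts.astype(np.float32));print(r)
print(onz(c,r[0],.036,st)); b=onz(c,cv2.boxPoints(r),.036,st); print(b.round(4))
```

```text
((270.5, 191.5), (9.0, 37.0), 90.0)
[[ 0.45306182 -0.18803579  0.036     ]]
[[ 0.4352 -0.183   0.036 ]
 [ 0.4712 -0.1839  0.036 ]
 [ 0.4711 -0.193   0.036 ]
 [ 0.4348 -0.1921  0.036 ]]
```

View pics/w1crop.png

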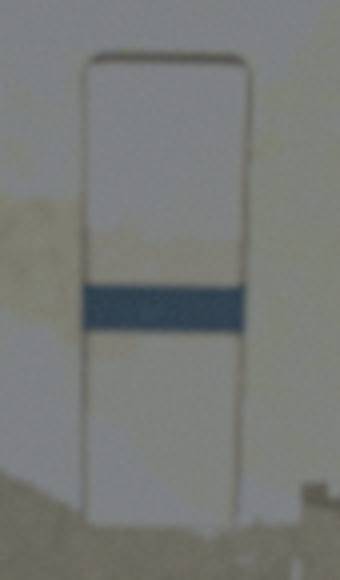

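View pics/w1crop2.png

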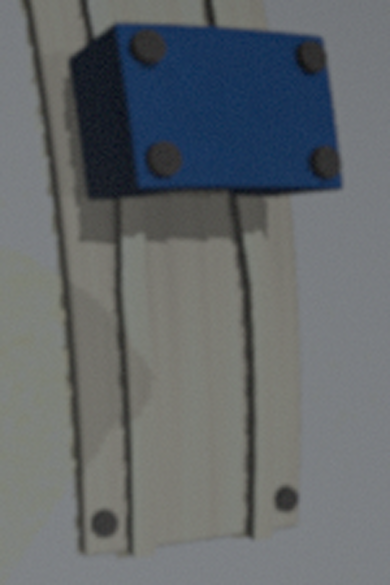

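Run:
```python
from h import *
c,st=load("wrist","1")
P=lambda p:np.array(p)/4-.375+[230,115]
p=[P(x) for x in((86,62),(243,62),(84,526),(236,524))]
X=onz(c,p,.036,st); print(X.round(4)); 
print(X.mean(0), np.linalg.norm(X[0]-X[1]),np.linalg.norm(X[2]-X[3]),np.linalg.norm(X[0]-X[2]))
for i,j in((2,0),(3,1)): d=X[i]-X[j] if 0 else X[j]-X[i]; print(np.degrees(np.arctan2(d[1],d[0])))
q=st["orientation"]; print(R.from_quat([q[1],q[2],q[3],q[0]]).as_matrix().round(3))
# height by band center tri: top cam + wrist1
t=np.load("top0.npy",allow_pickle=True).item()
x,e=tri([(rays(t,(338.5,225.9))[0],rays(t,(338.5,225.9))[1][0]),(rays(c,(270.5,191.5),st)[0],rays(c,(270.5,191.5),st)[1][0])]);print(x,e)
```

```text
[[ 0.4365 -0.1277  0.036 ]
 [ 0.4733 -0.1287  0.036 ]
 [ 0.4308 -0.246   0.036 ]
 [ 0.4702 -0.2464  0.036 ]]
[ 0.45269701 -0.18719883  0.036     ] 0.036796447462894656 0.03940579179085564 0.11840118617438589
87.20143495024617
88.4612770234072
[[ 1.    -0.001  0.025]
 [-0.025  0.001  1.   ]
 [-0.001 -1.     0.001]]
[ 0.45317928 -0.18380084  0.05121532] [np.float64(0.00022512547349221463), np.float64(0.00022512547349212773)]
```

Request:
step_arm(increments=[[1,-0.2,4,0,0],[1,-0.3,8,0,0],[1,-0.3,10,0,0],[1,-0.3,10,0,0]])

```text
time: 1.8
ee_pos: [0.452, -0.1866, 0.0976]
orientation: [0.708, -0.706, 0.012, -0.009]
force: [1.1, 0.5, 1.1]
gripper_width: 0.0851
```

Run:
```python
from h import *
c,st=snap("wrist","2"); print(np.round(st["ee_pos"],4),st["time"])
```

```text
[ 0.452  -0.1866  0.0976] 1.8
```

View pics/wrist_2.png

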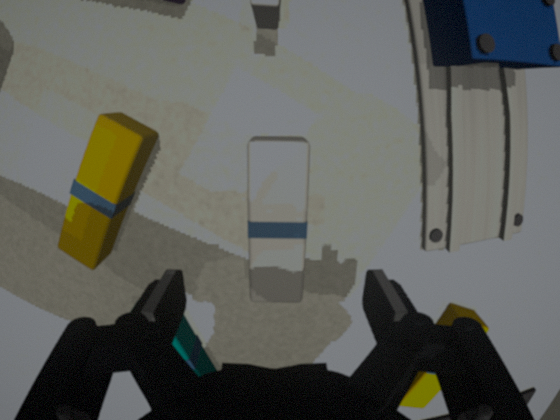

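The block's top face is clear, with corners near (248,138), (309,138), (303,302) and (250,300), and its band at (278,230). It lies centred between the fingers.

```bash
cat >> h.py <<'E'
def band(c,roi):
    x0,y0,x1,y1=roi
    h=cv2.cvtColor(c["color"],cv2.COLOR_BGR2HSV)[y0:y1,x0:x1]
    m=cv2.inRange(h,(95,80,30),(125,255,255));p=(cv2.findNonZero(m).reshape(-1,2)+[x0,y0]).astype(np.float32);return cv2.minAreaRect(p)
E
python3 - <<'E'
from h import *
c1,s1=load("wrist","1");c,st=load("wrist","2")
cv2.imwrite("pics/w2crop.png",cv2.resize(c["color"][125:310,235:320],None,fx=3.2,fy=3.2,interpolation=cv2.INTER_CUBIC))
b1=band(c1,(235,120,310,260));b2=band(c,(235,130,320,310));print(b1,b2)
for k in (0,1):
  p1=np.array(sorted(cv2.boxPoints(b1).tolist()));p2=np.array(sorted(cv2.boxPoints(b2).tolist()))
m1=[p1[:2].mean(0),p1[2:].mean(0),p1.mean(0)];m2=[p2[:2].mean(0),p2[2:].mean(0),p2.mean(0)]
for a,b in zip(m1,m2):
    o,d=rays(c1,a,s1);o2,d2=rays(c,b,st);x,e=tri([(o,d[0]),(o2,d2[0])]);print(x.round(4),np.round(e,4),onz(c,b,.036,st).round(4))
X=onz(c,[(248,138),(309,138),(250,300),(303,302)],.036,st);print(X.round(4),X.mean(0))
for a,b in (((86,62),(248,138)),((243,62),(309,138)),((84,526),(250,300)),((236,524),(303,302))):
    a=np.array(a)/4-.375+[230,115]
    o,d=rays(c1,a,s1);o2,d2=rays(c,b,st);x,e=tri([(o,d[0]),(o2,d2[0])]);print("corner",x.round(4),np.round(e,4))
q=st["orientation"]; print(R.from_quat([q[1],q[2],q[3],q[0]]).as_matrix().round(3))
E
```

```text
((270.5, 191.5), (9.0, 37.0), 90.0) ((277.0, 229.0), (14.0, 56.0), 90.0)
[ 0.4345 -0.1879  0.0344] [0.0004 0.0004] [[ 0.4342 -0.1872  0.036 ]]
[ 0.4716 -0.1879  0.0375] [0.0005 0.0005] [[ 0.4722 -0.1883  0.036 ]]
[ 0.4531 -0.1886  0.0337] [0.0001 0.0001] [[ 0.4532 -0.1877  0.036 ]]
[[ 0.4366 -0.1261  0.036 ]
 [ 0.475  -0.1271  0.036 ]
 [ 0.4315 -0.2448  0.036 ]
 [ 0.4713 -0.2478  0.036 ]] [ 0.45359206 -0.18645023  0.036     ]
corner [ 0.4323 -0.1314 -0.0183] [0.0004 0.0004]
corner [ 0.473  -0.1266  0.0511] [0.0011 0.0011]
corner [ 0.4305 -0.2486  0.0304] [0.0003 0.0003]
corner [ 0.4703 -0.2431  0.043 ] [0.0004 0.0004]
[[ 1.    -0.004  0.029]
 [-0.029  0.003  1.   ]
 [-0.005 -1.     0.003]]
```

View pics/w2crop.png

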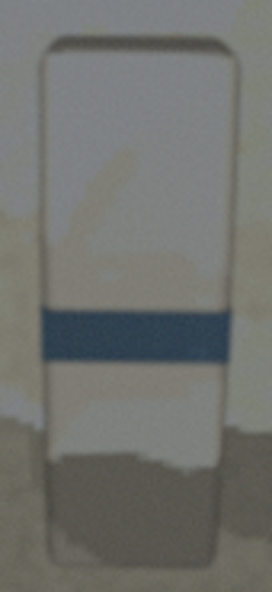

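Request:
step_arm(increments=[[1,0.1,3,-0.1,0],[1,0.1,6,-0.1,0],[1,0.1,8,-0.1,0],[1,0.1,8.6,-0.1,0],[1,0.1,8.6,-0.1,0],[-1,0.1,8.6,-0.1,0],[-1,0.1,8.6,-0.1,0],[-1,0.1,8.6,-0.1,0],[-1,0.1,8.6,-0.1,0],[-1,0.1,8.6,-0.1,0],[-1,0.1,8.6,-0.1,0],[-1,0.1,8.6,-0.1,0]], squeeze=40)

```text
time: 3.05
ee_pos: [0.4542, -0.1881, 0.0145]
orientation: [0.707, -0.707, 0.011, -0.01]
force: [-1.6, 0.8, 8.3]
gripper_width: 0.0394
```

Run:
```python
from h import *
c,st=snap("wrist","3"); print({k:np.round(v,4).tolist() for k,v in st.items()})
```

```text
{'time': 3.05, 'joints': [-0.5497, 0.1619, 1.8933, 0.0002, 1.088, -0.5206], 'dq': [0.0015, -0.0016, -0.0008, 0.0003, -0.0015, -0.0019], 'effort': [0.308, -58.1496, -44.655, 0.1273, -0.7129, -0.1447], 'ee_pos': [0.4542, -0.1881, 0.0145], 'orientation': [0.7074, -0.7067, 0.0108, -0.0099], 'force': [-1.6085, 0.815, 8.2763], 'ft_torque': [0.1022, 0.4185, -0.1704], 'gripper_width': 0.0394}
```

View pics/wrist_3.png

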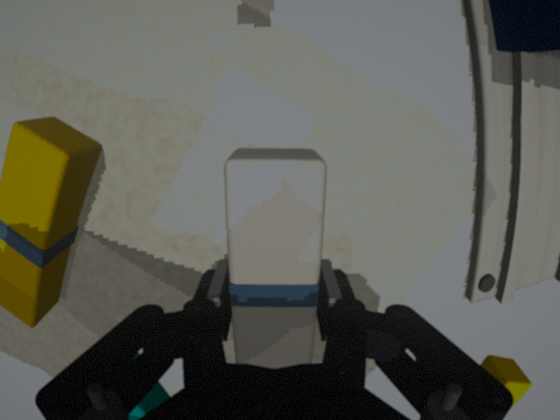

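The block is gripped at its band. The opening reads 39.4 mm and the pads straddle the band at (275,293). I'll lift it and hover over the in-feed lane.

Request:
step_arm(increments=[[-1,0,-3,0,0],[-1,0,-6,0,0],[-1,0,-9,0,0],[-1,3,-11,0.8,-1.5],[-1,6,-11,1.6,-3],[-1,9,-11,2.4,-4.5],[-1,12,-11,3.2,-6],[-1,15,-11,4,-7.6],[-1,17.2,-11,4.5,-7.6],[-1,17.2,-11,4.5,-7.6],[-1,17.2,-11,4.5,-7.6]])

```text
time: 4.2
ee_pos: [0.6273, -0.148, 0.1236]
orientation: [0.707, -0.706, -0.036, 0.038]
force: [-0.4, 0.4, -6.1]
gripper_width: 0.0393
```

Run:
```python
from h import *
c,st=snap("wrist","4"); print({k:np.round(v,4).tolist() for k,v in st.items()})
snap("top","4")
```

```text
{'time': 4.2, 'joints': [-0.3513, 0.3495, 1.4105, 0.0004, 1.3846, -0.4553], 'dq': [-0.0131, -0.0243, 0.0188, -0.0009, 0.0003, -0.0031], 'effort': [1.0896, -89.1469, -58.9746, 0.1288, -0.1077, 0.0878], 'ee_pos': [0.6273, -0.148, 0.1236], 'orientation': [0.7067, -0.7056, -0.0358, 0.0377], 'force': [-0.4242, 0.3991, -6.0545], 'ft_torque': [0.0041, 0.0226, -0.0409], 'gripper_width': 0.0393}
```

View pics/wrist_4.png

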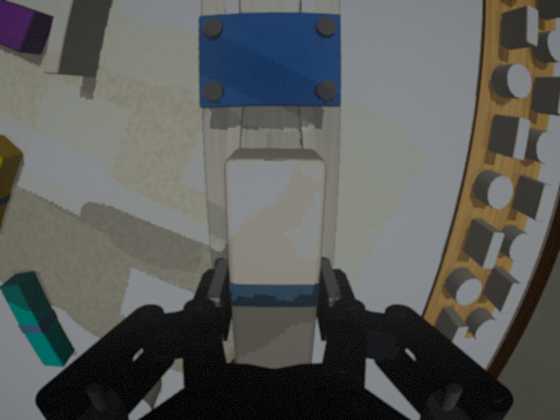

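View pics/top_4.png

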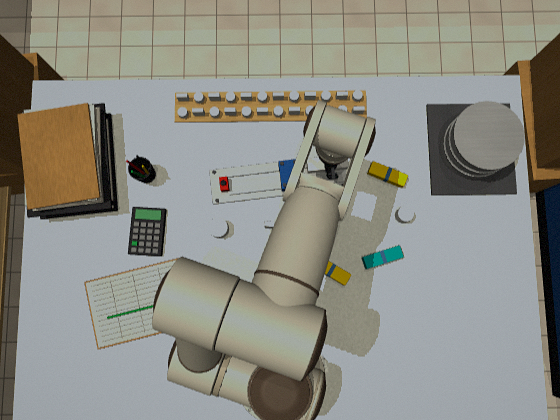

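The held block is in front of the bridge. The bridge screws are at (214,28), (326,27), (214,91) and (326,90), and the lane runs vertically below the block. I'll get the gauge frame from the screws and triangulate them with view 1.

```bash
cat >> h.py <<'E'
def dark(c,p,r=14,thr=None):
    x,y=int(p[0]),int(p[1]); y0=max(y-r,0);x0=max(x-r,0)
    v=c["color"][y0:y+r,x0:x+r].astype(int); sat=v.max(2)-v.min(2)
    m=((sat<35)&(v.max(2)<110)).astype(np.uint8)
    k,l,s,ce=cv2.connectedComponentsWithStats(m)
    if k<2: return None
    i=min(range(1,k),key=lambda i:np.linalg.norm(ce[i]+[x0,y0]-p)-0.05*s[i,4]); return ce[i]+[x0,y0], s[i,4]
E
python3 - <<'E'
from h import *
c,st=load("wrist","4");c1,s1=load("wrist","1")
P1=lambda p:np.array(p)/2.6-.3+[350,0]
g4=[(214,28),(326,27),(214,91),(326,90)]; g1=[P1((149,47)),P1((312,56)),P1((164,158)),P1((325,162))]
X=[]
for a,b in zip(g4,g1):
    A=dark(c,a);B=dark(c1,b);
    o,d=rays(c,A[0],st);o2,d2=rays(c1,B[0],s1);x,e=tri([(o,d[0]),(o2,d2[0])])
    z=onz(c,A[0],.071,st)[0];X.append(z);print(A,B,"tri",x.round(4),np.round(e,4),"z71",z.round(4),onz(c1,B[0],.071,s1)[0].round(4))
X=np.array(X);print(X.mean(0)); 
for i,j in((2,0),(3,1)):d=X[i]-X[j];d=-d;print("gx",np.degrees(np.arctan2(d[1],d[0])),np.linalg.norm(d))
for i,j in((1,0),(3,2)):d=X[i]-X[j];print("gy-90",np.degrees(np.arctan2(d[1],d[0]))+90,np.linalg.norm(d))
q=st["orientation"];M=R.from_quat([q[1],q[2],q[3],q[0]]).as_matrix();print(M.round(3),np.degrees(np.arctan2(M[1,2],M[0,2])))
# plate edges
cv2.imwrite("pics/w4crop.png",cv2.resize(c["color"][95:270,190:350],None,fx=3.3,fy=3.3,interpolation=cv2.INTER_CUBIC))
E
```

```text
(array([212.10982659,  28.        ]), np.int32(346)) (array([406.45033113,  17.59602649]), np.int32(151)) tri [ 0.576  -0.0227  0.0691] [0.0001 0.0001] z71 [ 0.5765 -0.0232  0.071 ] [ 0.5753 -0.0232  0.071 ]
(array([325.58433735,  26.37349398]), np.int32(332)) (array([469.30769231,  20.80128205]), np.int32(156)) tri [ 0.6436 -0.0148  0.0689] [0.0003 0.0003] z71 [ 0.6434 -0.0156  0.071 ] [ 0.6422 -0.0152  0.071 ]
(array([212.72566372,  91.14454277]), np.int32(339)) (array([412.55483871,  60.82580645]), np.int32(155)) tri [ 0.5805 -0.0624  0.0689] [0. 0.] z71 [ 0.5809 -0.0624  0.071 ] [ 0.5795 -0.0627  0.071 ]
(array([325.83045977,  90.15517241]), np.int32(348)) (array([473.62694301,  65.0880829 ]), np.int32(193)) tri [ 0.6488 -0.0561  0.0653] [0.0015 0.0015] z71 [ 0.6477 -0.0551  0.071 ] [ 0.6451 -0.0586  0.071 ]
[ 0.61210404 -0.03908045  0.071     ]
gx 96.40209255618649 0.03942741551009006
gx 96.23294973963765 0.039668536847380455
gy-90 96.4666730453565 0.06736642654546195
gy-90 96.26149987487607 0.06724948093244235
[[ 0.995 -0.003 -0.104]
 [ 0.104  0.001  0.995]
 [-0.003 -1.     0.002]] 95.9574398501046
```

View pics/w4crop.png

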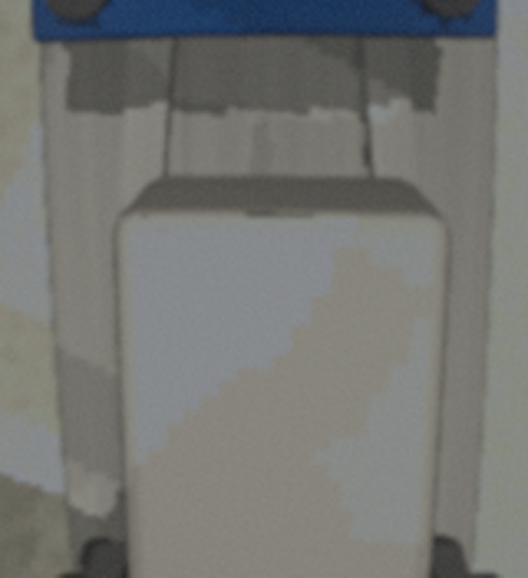

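Request:
step_arm(increments=[[-1,-0.3,0,-1.3,-0.4],[-1,-0.3,0,-1.3,-0.4],[-1,-0.3,3,-1.3,-0.4],[-1,-0.3,6,-1.3,-0.4],[-1,-0.3,7.5,-1.3,-0.4],[-1,-0.3,7.5,-1.3,-0.4],[-1,-0.3,7.5,-1.3,-0.4]])

```text
time: 5.0
ee_pos: [0.6254, -0.1618, 0.0503]
orientation: [0.706, -0.706, -0.039, 0.039]
force: [-0.4, 0.7, -3.6]
gripper_width: 0.0393
```

Run:
```python
from h import *
c,st=snap("wrist","5"); p=np.array(st["ee_pos"]);print(p.round(4),np.round(st["force"],2))
g=np.radians(96.3);gx=np.array([np.cos(g),np.sin(g)]);gy=np.array([-gx[1],gx[0]]);r=p[:2]-[.6121,-.0391];print("gauge",r@gx,r@gy)
```

```text
[ 0.6254 -0.1618  0.0503] [-0.39  0.65 -3.58]
gauge -0.12343007048778608 0.000206169665279659
```

View pics/wrist_5.png

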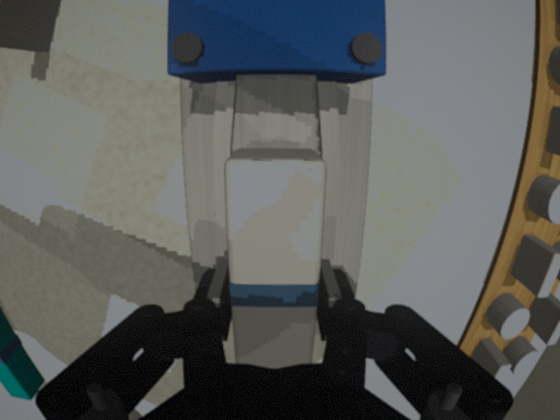

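The block is centred over the lane. Its columns are 226–325, between rails at 236 and 318 farther away, and the bridge screws are at columns 188 and 367. Lowering now.

Request:
step_arm(increments=[[-1,0.05,1,0,0],[-1,0.05,1.6,0,0],[-1,0.05,2.1,0,0],[-1,0.05,2.5,0,0],[-1,0.05,2.6,0,0],[-1,0.05,2.6,0,0]])

```text
time: 5.65
ee_pos: [0.6263, -0.1618, 0.0248]
orientation: [0.706, -0.706, -0.039, 0.039]
force: [-0.2, -0.1, -5.4]
gripper_width: 0.0391
```

Run:
```python
from h import *
c,st=snap("wrist","6"); p=np.array(st["ee_pos"]);print(p.round(4),np.round(st["force"],2),np.round(st["ft_torque"],3))
g=np.radians(96.3);gx=np.array([np.cos(g),np.sin(g)]);gy=np.array([-gx[1],gx[0]]);r=p[:2]-[.6121,-.0391];print("gauge",r@gx,r@gy)
```

```text
[ 0.6263 -0.1618  0.0248] [-0.18 -0.06 -5.42] [-0.042 -0.016  0.023]
gauge -0.12352852929215036 -0.0006248305806027469
```

View pics/wrist_6.png

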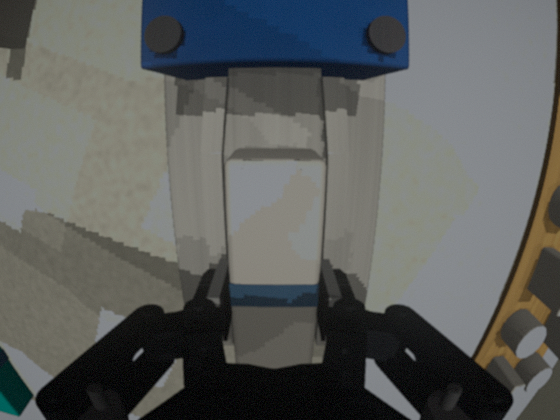

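It still carries the full weight (-5.4 N) and has not touched down, so I'll lower further in small steps.

Request:
step_arm(increments=[[-1,-0.05,0.1,0,0],[-1,-0.05,0.2,0,0],[-1,-0.05,0.2,0,0]])

```text
time: 6.0
ee_pos: [0.6263, -0.1619, 0.0246]
orientation: [-0.706, 0.706, 0.04, -0.038]
force: [-5.9, 3.3, 14.0]
gripper_width: 0.0394
```

The height matches contact with the plate (0.0245 expected). Releasing and backing up a little to look.

Request:
step_arm(increments=[[-1,0,-0.1,0,0],[1,0,-0.1,0,0],[1,0,-0.1,0,0],[1,0,-0.1,0,0],[1,0,-0.1,0,0],[1,0,-2,0,0],[1,0,-5,0,0],[1,0,-7,0,0],[1,0,-7,0,0]])

```text
time: 6.9
ee_pos: [0.6275, -0.1624, 0.0978]
orientation: [-0.705, 0.707, 0.041, -0.037]
force: [0.2, -1.2, 0.2]
gripper_width: 0.0854
```

```bash
cat >> h.py <<'E'
G0=np.array([.6121,-.0391]);_g=np.radians(96.3);GX=np.array([np.cos(_g),np.sin(_g)]);GY=np.array([-GX[1],GX[0]])
def gau(p): r=np.atleast_2d(p)[:,:2]-G0; return np.c_[r@GX,r@GY]
E
python3 - <<'E'
from h import *
c,st=snap("wrist","7"); p=np.array(st["ee_pos"]);print(p.round(4),np.round(st["force"],2),gau(p))
b=band(c,(220,130,340,310));print(b,gau(onz(c,b[0],.046,st)))
E
```

```text
[ 0.6275 -0.1624  0.0978] [ 0.22 -1.24  0.21] [[-0.12419518 -0.00176302]]
((272.0, 231.5), (15.0, 60.0), 90.0) [[-1.23343705e-01 -1.05868698e-04]]
```

View pics/wrist_7.png

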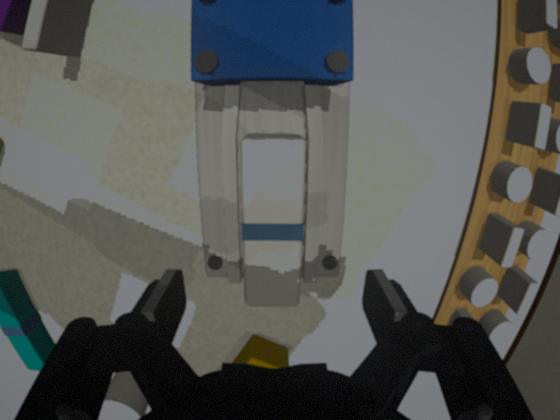

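The block lies flat and centred in the lane: band at (272,232), gauge x ≈ -0.123, y ≈ 0. Next I go behind it with the fingers shut.

Request:
step_arm(increments=[[-1,-0.2,0,-4,0],[-1,-0.2,0,-8,0],[-1,-0.2,0,-8.3,0],[-1,-0.2,0,-8.3,0],[-1,-0.2,0,-8.3,0],[-1,-0.2,0,-8.3,0],[-1,-0.2,3,-8.3,0],[-1,-0.2,6,-8.3,0],[-1,-0.2,7.4,-8.3,0],[-1,-0.2,7.4,-8.3,0]])

```text
time: 7.95
ee_pos: [0.6334, -0.2439, 0.0201]
orientation: [0.706, -0.706, -0.04, 0.039]
force: [-0.7, -0.5, -0.1]
gripper_width: -0.0002
```

Run:
```python
from h import *
c,st=snap("wrist","8"); p=np.array(st["ee_pos"]);print(p.round(4),np.round(st["force"],2),st["gripper_width"],gau(p))
q=st["orientation"];M=R.from_quat([q[1],q[2],q[3],q[0]]).as_matrix();print(M.round(3),np.degrees(np.arctan2(M[1,2],M[0,2])))
b=band(c,(220,100,340,290));print(b,gau(onz(c,b[0],.046,st)))
```

```text
[ 0.6334 -0.2439  0.0201] [-0.74 -0.55 -0.14] -0.00022111096913422323 [[-0.20586357  0.00128813]]
[[ 0.994  0.001 -0.111]
 [ 0.111  0.     0.994]
 [ 0.001 -1.     0.   ]] 96.35564051205256
((280.0, 108.5), (17.0, 112.0), 90.0) [[-1.26690181e-01 -5.00725647e-05]]
```

View pics/wrist_8.png

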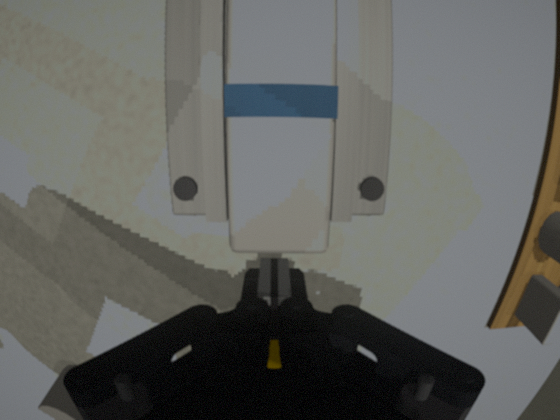

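The shut fingers at column 274 sit behind the block's rear edge at (280,250), in line with it. Pushing now.

Request:
step_arm(increments=[[-1,0.1,0,0.7,0],[-1,0.1,0,1.4,0],[-1,0.1,0,2.2,0],[-1,0.1,0,3,0],[-1,0.1,0,3.8,0],[-1,0.1,0,4.6,0],[-1,0.1,0,5.4,0],[-1,0.1,0,6.2,0],[-1,0.1,0,7,0]])

```text
time: 8.9
ee_pos: [0.628, -0.1746, 0.0233]
orientation: [-0.705, 0.707, 0.041, -0.037]
force: [0.9, -5.6, 4.1]
gripper_width: 0.0
```

Run:
```python
from h import *
c,st=snap("wrist","9"); p=np.array(st["ee_pos"]);f=np.array(st["force"]);print(p.round(4),f.round(2),f[:2]@GX,f[:2]@GY,gau(p))
```

```text
[ 0.628  -0.1746  0.0233] [ 0.94 -5.58  4.1 ] -5.646190447480664 -0.31952039107068847 [[-0.13640317 -0.00095663]]
```

View pics/wrist_9.png

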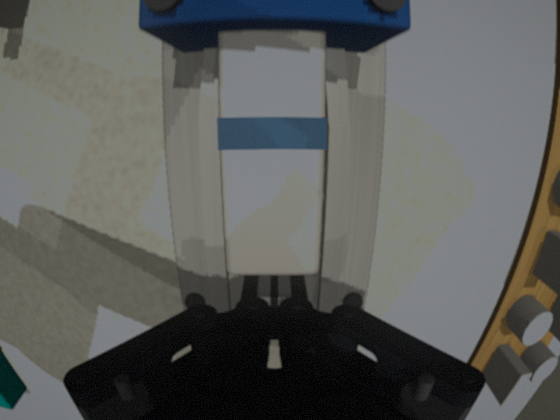

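The block is entering the bridge opening squarely, with about 5.6 N of drag. Its rear edge is at row 275 and the front is past the bridge edge at row 30.

Request:
step_arm(increments=[[-1,-0.05,0.1,0.7,0],[-1,-0.05,0.1,1.4,0],[-1,-0.05,0.1,2.1,0],[-1,-0.05,0.1,2.8,0],[-1,-0.05,0.1,3.5,0],[-1,-0.05,0.1,4.2,0],[-1,-0.05,0.1,4.9,0],[-1,-0.05,0.1,5.6,0]])

```text
time: 9.75
ee_pos: [0.6214, -0.1176, 0.0228]
orientation: [-0.705, 0.707, 0.041, -0.037]
force: [0.5, -6.1, 4.5]
gripper_width: -0.0001
```

Run:
```python
from h import *
c,st=snap("wrist","10"); p=np.array(st["ee_pos"]);f=np.array(st["force"]);print(p.round(4),f.round(2),f[:2]@GX,f[:2]@GY,gau(p))
```

```text
[ 0.6214 -0.1176  0.0228] [ 0.48 -6.12  4.49] -6.140993546879429 0.19170003812533745 [[-0.07901018 -0.00062825]]
```

View pics/wrist_10.png

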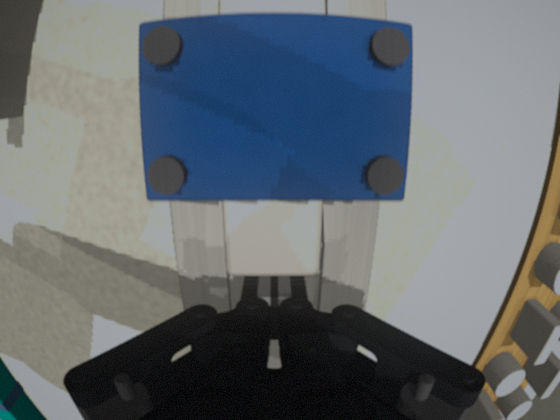

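Run:
```python
from h import *
c,st=load("wrist","10")
print("rear",gau(onz(c,[(274,275)],.044,st)),"bridge near",gau(onz(c,[(274,199)],.066,st)))
```

```text
rear [[-0.06847828  0.00018342]] bridge near [[-0.02807049  0.00038309]]
```

Request:
step_arm(increments=[[-1,-0.05,0,0.6,0],[-1,-0.05,0,1.2,0],[-1,-0.05,0,1.8,0],[-1,-0.05,0,2.3,0],[-1,-0.05,0,2.8,0],[-1,-0.05,0,2.8,0]])

```text
time: 10.4
ee_pos: [0.6175, -0.0879, 0.0226]
orientation: [-0.705, 0.707, 0.042, -0.038]
force: [0.8, 0.1, 0.2]
gripper_width: -0.0001
```

Run:
```python
from h import *
c,st=snap("wrist","11"); p=np.array(st["ee_pos"]);f=np.array(st["force"]);print(p.round(4),f.round(2),f[:2]@GX,f[:2]@GY,gau(p))
```

```text
[ 0.6175 -0.0879  0.0226] [0.84 0.13 0.19] 0.04157312418175364 -0.8479208644255718 [[-4.91419661e-02 -7.49160977e-06]]
```

View pics/wrist_11.png

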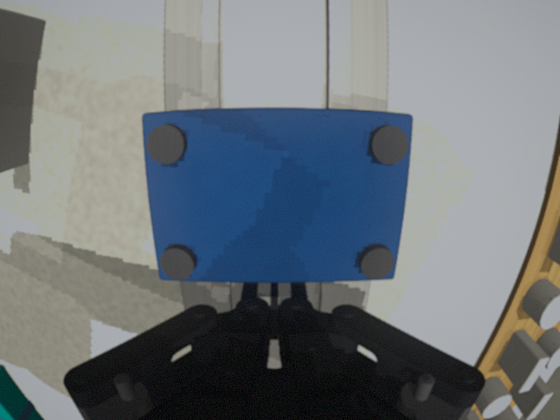

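The block is pushed in until only its rear is hidden under the near edge, and the shut fingers sit just before the bridge. I'll lift over the bridge and look at the far side.

Request:
step_arm(increments=[[-1,0,0,-0.4,0],[-1,0,-4,-0.4,0],[-1,0,-8,-0.4,0],[-1,0,-12,-0.4,0],[-1,0,-13,-0.4,0],[1,0,-13,3,0],[1,0,-13,6,0],[1,0,-13,9,0],[1,0,-13,10.9,0],[1,0,-13,10.9,0],[1,0,-13,10.9,0]])

```text
time: 11.55
ee_pos: [0.6044, 0.0202, 0.1518]
orientation: [-0.706, 0.706, 0.041, -0.038]
force: [1.0, -0.6, -0.5]
gripper_width: 0.0847
```

Run:
```python
from h import *
c,st=snap("wrist","12"); p=np.array(st["ee_pos"]);f=np.array(st["force"]);print(p.round(4),f.round(2),gau(p))
q=st["orientation"];M=R.from_quat([q[1],q[2],q[3],q[0]]).as_matrix();print(np.degrees(np.arctan2(M[1,2],M[0,2])))
```

```text
[0.6044 0.0202 0.1518] [ 1.01 -0.57 -0.54] [[0.05977175 0.00111487]]
96.4721946895393
```

View pics/wrist_12.png

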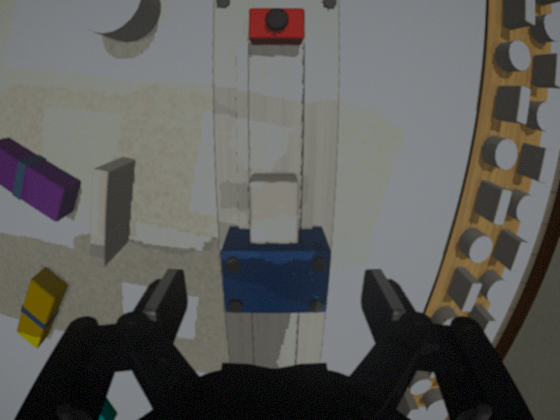

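The block's front end protrudes past the bridge at (273,180). The red stop is at (277,25), with its face at about rows 38–44.

Run:
```python
from h import *
c,st=load("wrist","12")
cv2.imwrite("pics/w12crop.png",cv2.resize(c["color"][0:250,205:350],None,fx=2.4,fy=2.4,interpolation=cv2.INTER_CUBIC)); cv2.imwrite("pics/w12crop3.png",cv2.resize(c["color"][160:250,230:320],None,fx=6,fy=6,interpolation=cv2.INTER_CUBIC));cv2.imwrite("pics/w12crop2.png",cv2.resize(c["color"][0:60,230:320],None,fx=6,fy=6,interpolation=cv2.INTER_CUBIC))
```

```text
(no output)
```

View pics/w12crop2.png

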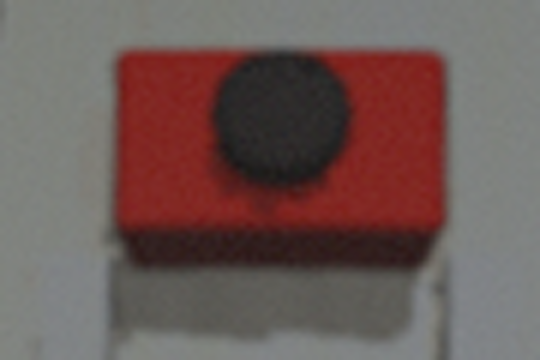

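View pics/w12crop3.png

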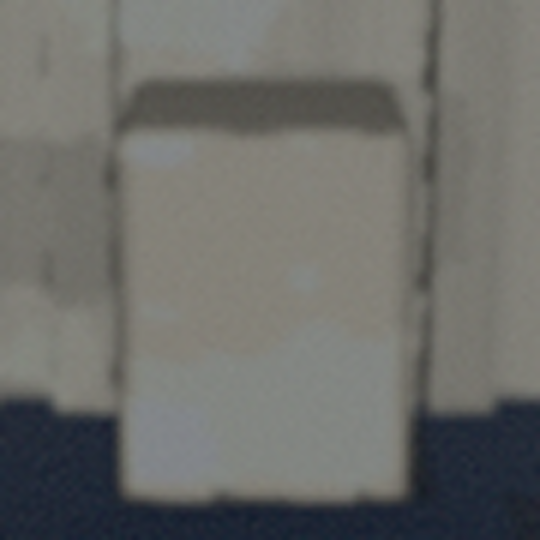

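Run:
```python
from h import *
c,st=load("wrist","12")
P=lambda p,o:np.array(p)/6-.42+o
f=lambda n,p,o,z:print(n,gau(onz(c,P(p,o),z,st)).round(4))
B=[230,160];S=[230,0]
f("front face top(edge of fillet)",(263,120),B,.043);f("front bottom",(265,82),B,.013)
for p in((120,200),(407,200),(122,450),(410,450)):f("side",p,B,.045)
f("stop top edge",(280,226),S,.040);f("stop bottom edge",(280,266),S,.011);f("stop L",(118,150),S,.041);f("stop R",(445,150),S,.041)
f("stop far top",(280,50),S,.041)
for p in((105,300),(447,300)):f("rail",p,S,.018)
# bridge
print(gau(onz(c,[(276,228),(276,311)],.066,st)))
for g in [(232,264),(320,264),(235,305),(315,305)]: print(gau(onz(c,dark(c,g,9)[0],.071,st)))
```

```text
front face top(edge of fillet) [[0.0817 0.0018]]
front bottom [[0.0805 0.0014]]
side [[0.0713 0.0208]]
side [[ 0.0714 -0.0173]]
side [[0.0354 0.0213]]
side [[ 0.0354 -0.0187]]
stop top edge [[ 0.1943 -0.    ]]
stop bottom edge [[ 0.1944 -0.0004]]
stop L [[0.2047 0.0206]]
stop R [[ 0.205 -0.021]]
stop far top [[0.2185 0.    ]]
rail [[0.1883 0.0239]]
rail [[ 0.1885 -0.0234]]
[[ 0.04963541 -0.00014948]
 [-0.02728381 -0.00059811]]
[[0.02056595 0.03430943]]
[[ 0.02157429 -0.03446461]]
[[-0.01907124  0.03408766]]
[[-0.01705492 -0.03281   ]]
```

Gap from block front to stop is about 113 mm (front at 0.081, stop face at 0.194, both in my gauge frame). I'll grip the protruding end at gauge x ≈ 0.061.

Request:
step_arm(increments=[[1,0,4,0.1,0],[1,0,8,0.1,0],[1,0,11,0.1,0],[1,0,12.4,0.1,0],[1,0,12.6,0.1,0],[-1,0,12.6,0.1,0],[-1,0,12.6,0.1,0],[-1,0,12.6,0.1,0],[-1,0,12.6,0.1,0],[-1,0,12.6,0.1,0],[-1,0,12.6,0.1,0]], squeeze=25)

```text
time: 12.7
ee_pos: [0.6056, 0.0205, 0.0273]
orientation: [-0.705, 0.707, 0.042, -0.037]
force: [-1.2, 0.3, 6.7]
gripper_width: 0.039
```

Run:
```python
from h import *
c,st=snap("wrist","13"); p=np.array(st["ee_pos"]);f=np.array(st["force"]);print(p.round(4),f.round(2),f[:2]@GX,f[:2]@GY,gau(p),st["gripper_width"])
```

```text
[0.6056 0.0205 0.0273] [-1.16  0.29  6.69] 0.4120781946135908 1.121026949675675 [[ 0.05998015 -0.0001135 ]] 0.038974373738229415
```

View pics/wrist_13.png

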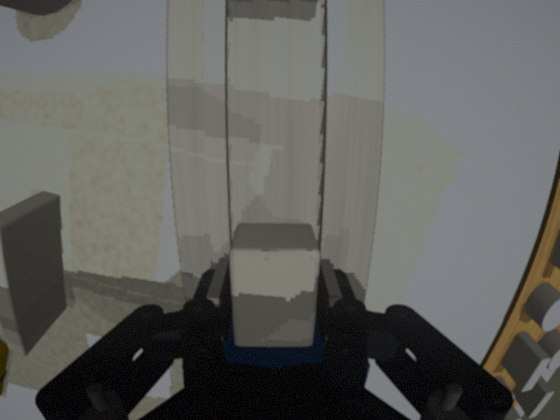

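Gripped (39 mm). Now I drag it along the out-feed lane, stopping well short of the stop.

Request:
step_arm(increments=[[-1,0,0,0.6,0],[-1,0,0,1.3,0],[-1,0,0,2.1,0],[-1,0,0,2.9,0],[-1,0,0,3.7,0],[-1,0,0,4.5,0],[-1,0,0,5.3,0],[-1,0,0,6.1,0],[-1,0,0,6.9,0],[-1,0,0,7.5,0],[-1,0,0,7.5,0]])

```text
time: 13.85
ee_pos: [0.5972, 0.0963, 0.0273]
orientation: [-0.706, 0.706, 0.042, -0.037]
force: [-0.4, 5.6, 4.2]
gripper_width: 0.0394
```

Run:
```python
from h import *
c,st=snap("wrist","14"); p=np.array(st["ee_pos"]);f=np.array(st["force"]);print(p.round(4),f.round(2),f[:2]@GX,f[:2]@GY,gau(p),st["gripper_width"])
q=st["orientation"];M=R.from_quat([q[1],q[2],q[3],q[0]]).as_matrix();print(M.round(3),np.degrees(np.arctan2(M[1,2],M[0,2])))
```

```text
[0.5972 0.0963 0.0273] [-0.43  5.62  4.22] 5.630394529749599 -0.18709544269742606 [[ 1.36176358e-01 -4.34131010e-05]] 0.039405483785549894
[[ 0.994  0.007 -0.113]
 [ 0.113 -0.     0.994]
 [ 0.007 -1.    -0.001]] 96.4637093883873
```

View pics/wrist_14.png

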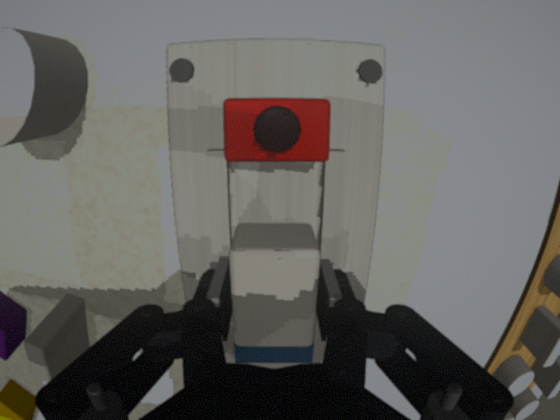

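The stop (face at row ~161) is now near the block front (bottom edge at row 223, top edge at ~249). Measuring the gap.

Run:
```python
from h import *
c,st=load("wrist","14")
cv2.imwrite("pics/w14crop.png",cv2.resize(c["color"][145:265,215:335],None,fx=5,fy=5,interpolation=cv2.INTER_CUBIC))
f=lambda n,p,z:print(n,gau(onz(c,p,z,st)).round(4))
f("stop top",(276,160.5),.040);f("stop bot",(276,163),.0105)
f("blk bot",(276,223.5),.0125);f("blk top",(276,249.5),.045); f("blk top43",(276,248),.043)
```

```text
stop top [[1.943e-01 1.000e-04]]
stop bot [[ 0.188  -0.0003]]
blk bot [[ 0.1567 -0.0005]]
blk top [[ 0.1572 -0.    ]]
blk top43 [[ 1.569e-01 -1.000e-04]]
```

View pics/w14crop.png

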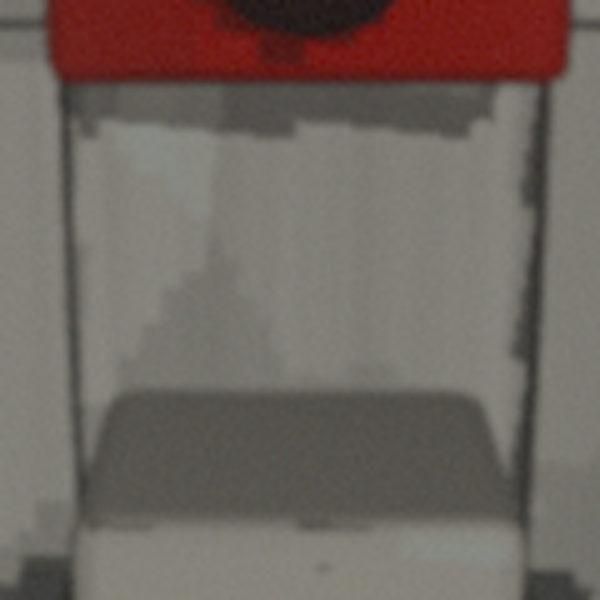

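Gap is about 37 mm, and both estimates agree. Advance 28 mm, slowing at the end.

Request:
step_arm(increments=[[-1,0,0,0.4,0],[-1,0,0,0.8,0],[-1,0,0,1.2,0],[-1,0,0,1.6,0],[-1,0,0,2,0],[-1,0,0,2.3,0],[-1,0,0,2.6,0],[-1,0,0,2.8,0],[-1,0,0,2.8,0]])

```text
time: 14.8
ee_pos: [0.594, 0.1244, 0.0273]
orientation: [-0.706, 0.706, 0.042, -0.037]
force: [0.3, -0.1, 3.3]
gripper_width: 0.0396
```

```bash
cat > look.py <<'E'
import sys
from h import *
c,st=snap("wrist",sys.argv[1]); p=np.array(st["ee_pos"]);f=np.array(st["force"]);print(p.round(4),f.round(2),"fx",f[:2]@GX,"fy",f[:2]@GY,gau(p),st["gripper_width"],st["time"])
cv2.imwrite(f"pics/w{sys.argv[1]}crop.png",cv2.resize(c["color"][145:265,215:335],None,fx=5,fy=5,interpolation=cv2.INTER_CUBIC))
E
python3 look.py 15
```

```text
[0.594  0.1244 0.0273] [ 0.28 -0.06  3.26] fx -0.08729799553784022 fy -0.26991885811411287 [[1.64465244e-01 3.31169462e-05]] 0.03961053583966361 14.8
```

View pics/w15crop.png

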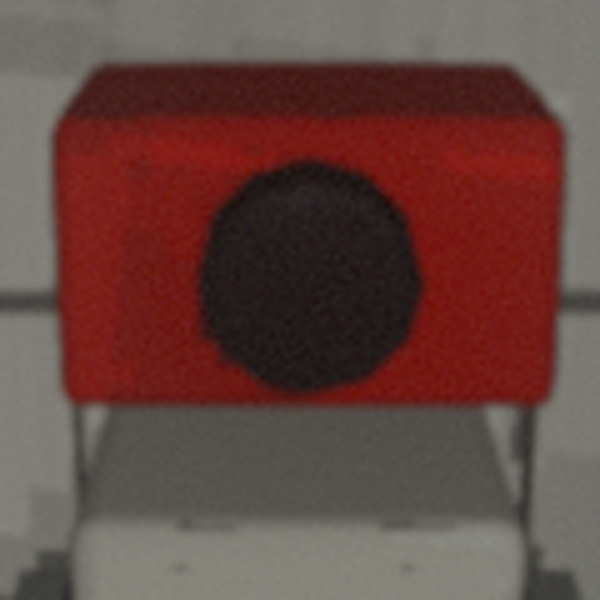

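About 9 mm left (face edge at crop row 405, block top edge at row 520). Advance 5 mm gently, then feel for contact.

Request:
step_arm(increments=[[-1,0,0,0.1,0],[-1,0,0,0.2,0],[-1,0,0,0.3,0],[-1,0,0,0.4,0],[-1,0,0,0.5,0],[-1,0,0,0.5,0]])

```text
time: 15.45
ee_pos: [0.5935, 0.1294, 0.0273]
orientation: [0.706, -0.706, -0.042, 0.037]
force: [0.5, -2.8, 3.0]
gripper_width: 0.0395
```

```bash
python3 look.py 16
```

```text
[0.5935 0.1294 0.0273] [ 0.45 -2.81  3.02] fx -2.83914023409754 fy -0.1419605872858826 [[1.69516855e-01 4.46760009e-05]] 0.03954878839748534 15.45
```

View pics/w16crop.png

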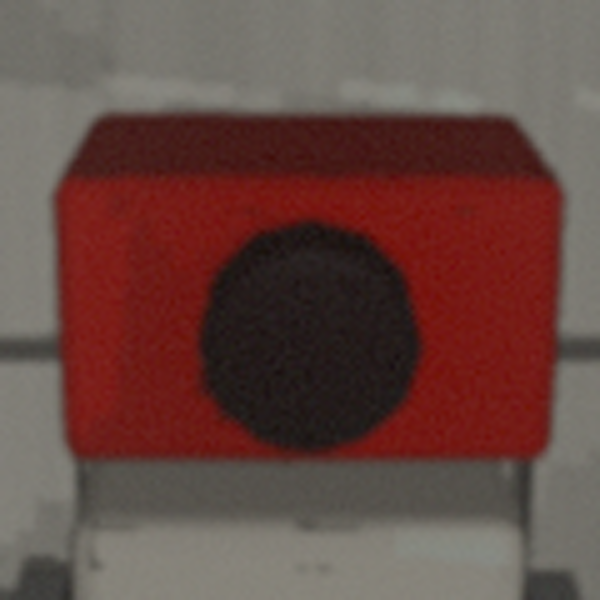

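Request:
step_arm(increments=[[-1,0,0,0.05,0],[-1,0,0,0.1,0],[-1,0,0,0.15,0]])

```text
time: 15.8
ee_pos: [0.5933, 0.1309, 0.0273]
orientation: [0.706, -0.706, -0.042, 0.037]
force: [1.7, -4.4, 3.5]
gripper_width: 0.0396
```

Request:
step_arm(increments=[[-1,0,0,0.05,0],[-1,0,0,0.07,0]])

```text
time: 16.0
ee_pos: [0.5932, 0.1315, 0.0273]
orientation: [0.706, -0.706, -0.042, 0.037]
force: [1.0, -4.1, 2.9]
gripper_width: 0.0396
```

Request:
step_arm(increments=[[-1,0,0,0.03,0],[-1,0,0,0.06,0]])

```text
time: 16.2
ee_pos: [0.5931, 0.1321, 0.0273]
orientation: [0.706, -0.706, -0.042, 0.037]
force: [0.7, -5.5, 4.0]
gripper_width: 0.0396
```

Request:
step_arm(increments=[[-1,0,0,0.03,0],[-1,0,0,0.05,0]])

```text
time: 16.4
ee_pos: [0.5931, 0.1324, 0.0273]
orientation: [-0.706, 0.706, 0.042, -0.037]
force: [0.9, -7.7, 3.7]
gripper_width: 0.0397
```

```bash
python3 look.py 17
```

```text
[0.5931 0.1324 0.0273] [ 0.89 -7.65  3.68] fx -7.704802544684709 fy -0.04731191967610288 [[1.72519027e-01 4.45103810e-05]] 0.03971071517244652 16.4
```

View pics/w17crop.png

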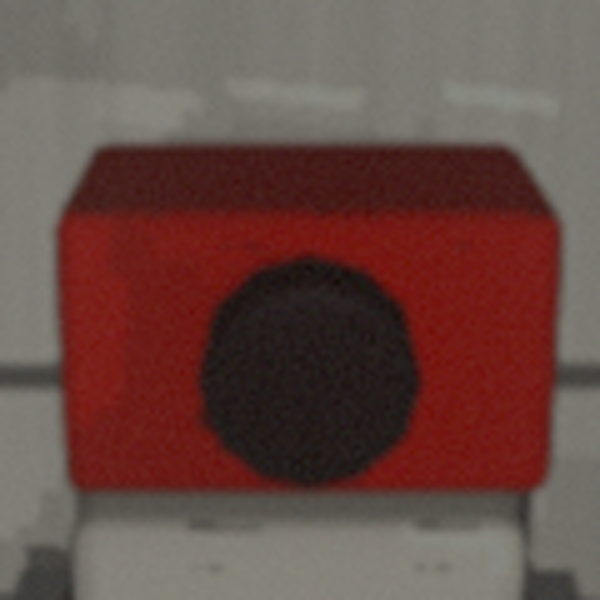

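The remaining visible strip (crop rows 490–520) is about the width of the rounded edges. The push has risen from about 4.3 to 7.7 N over only 0.3 mm of travel, so contact is likely beginning. One more small step.

Request:
step_arm(increments=[[-1,0,0,0.03,0],[-1,0,0,0.06,0]])

```text
time: 16.65
ee_pos: [0.5931, 0.1324, 0.0273]
orientation: [-0.705, 0.706, 0.042, -0.037]
force: [0.5, -11.8, 3.0]
gripper_width: 0.0397
```

Push is now 11.8 N with no travel, about 7 N above the drag. The block is against the stop. Releasing and rising.

Request:
step_arm(increments=[[-1,0,0,0,0],[1,0,0,0,0],[1,0,0,0,0],[1,0,0,0,0],[1,0,0,0,0],[1,0,0,0,0],[1,0,-3,0,0],[1,0,-7,0,0],[1,0,-11,0,0],[1,0,-11,0,0]])

```text
time: 17.65
ee_pos: [0.5945, 0.1328, 0.1431]
orientation: [-0.706, 0.706, 0.045, -0.035]
force: [0.3, 1.0, -0.3]
gripper_width: 0.0851
```

```bash
python3 look.py 18
python3 - <<'E'
from h import *
snap("top","18")
E
```

```text
[0.5945 0.1328 0.1431] [ 0.28  0.99 -0.26] fx 0.9521393573857049 fy -0.38862123383818836 [[ 0.17283777 -0.0013272 ]] 0.08514008823223378 17.65
```

View pics/wrist_18.png

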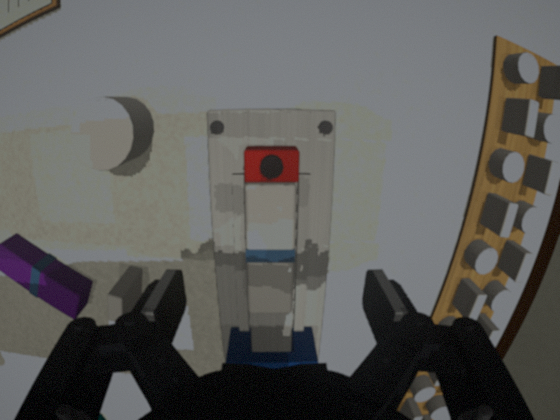

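The block is flat against the stop: stop face edge at row ~182, band at (270,256). Checking the distances.

Run:
```python
from h import *
c,st=load("wrist","18")
cv2.imwrite("pics/w18big.png",cv2.resize(c["color"][135:275,200:340],None,fx=5,fy=5,interpolation=cv2.INTER_CUBIC))
b=band(c,(235,230,305,290));print(b,gau(onz(c,b[0],.046,st)))
```

```text
((270.0, 255.5), (48.0, 11.0), 0.0) [[0.13387236 0.00104565]]
```

View pics/w18big.png

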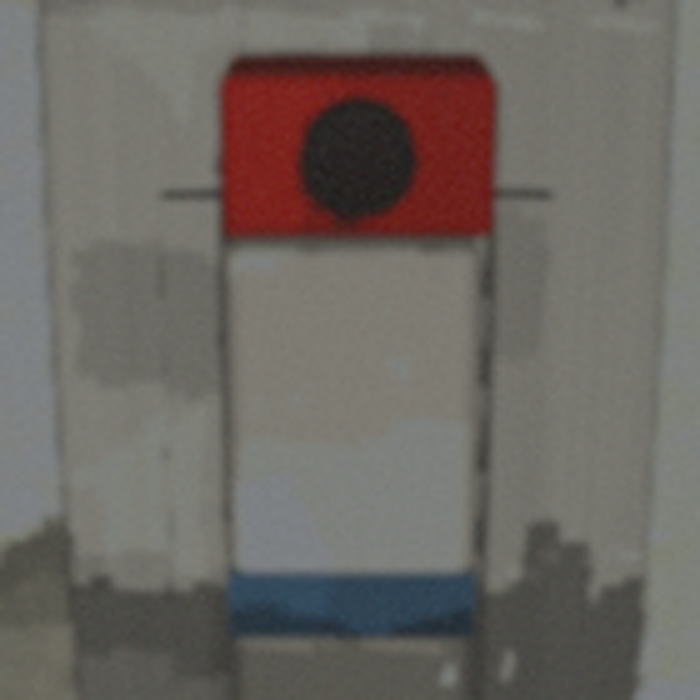

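Run:
```python
from h import *
for n,face,line in (("14",160.5,149.7),("18",182.2,173.4),("17",145+490/5-.4,145+376/5-.4)):
    c,st=load("wrist",n); F=gau(onz(c,(272,face),.040,st))[0];L=gau(onz(c,(235 if n!="17" else 220,line),.0105,st))[0];print(n,"face",F.round(4),"line",L.round(4),"diff",(L-F)[0].round(4))
c,st=load("wrist","18");B=gau(onz(c,(270,255.3),.046,st))[0];F=gau(onz(c,(272,182.2),.040,st))[0];print("band->face",F-B)
L=onz(c,[(246,190),(247,250)],.045,st);Rr=onz(c,[(295,190),(294,250)],.045,st)
for X in(L,Rr): d=gau(X)[0]-gau(X)[1];print("yaw",np.arctan2(d[1],d[0]),gau(X)[:,1])
```

```text
14 face [0.1943 0.0017] line [0.1948 0.02  ] diff 0.0005
18 face [ 0.194  -0.0006] line [0.1949 0.0312] diff 0.0009
17 face [0.1945 0.0017] line [0.1942 0.0291] diff -0.0002
band->face [ 0.05994327 -0.00163855]
yaw -0.00977940205317675 [0.01938551 0.01988138]
yaw 0.008611830319199714 [-0.01821041 -0.01864766]
```

```bash
python3 -c "
from h import *
s=sensors.read_state();print(s['time'],np.round(s['force'],2),np.abs(s['dq']).max());print(finish_job())"
```

```text
17.75 [-0.08  0.04 -0.94] 0.03384299288819163
the job is handed in; nothing more can be done
None
```

The job is handed in at 17.75 s: the block lies flat against the red stop, released, with the gripper raised well clear. No verdict is reported, so the result rests on my own checks.

**What I did:** I laid the white, blue-banded block in the in-feed lane and pushed it under the bridge with the fingers shut. I then gripped the end that stuck out on the far side and drew it up to the stop. At contact the push rose from about 4.5 N to 11.8 N with no further travel, and I let go there.

**Last checks:**
- **Contact:** the middle of the block is 59.9 mm from the stop's face, against 60 mm for touching.
- **Squareness:** the block is within about 0.01 rad of the lane and 0.5–1 mm off its centre line.
- **Stop position:** the stop did not move measurably. Compared with a line marked on the plate, its face shifted by under 1 mm between views, which is measurement noise.
- **Other things on the table:** the arm was never steered near them, and none looked moved in the pictures I viewed. I did not measure their final positions.

**What disagreed:** the top and scene cameras put the gauge about 3 mm from where the wrist camera did, so I worked from the wrist camera. Some single-corner height estimates for the block were poor, so I relied on the band and on the height where it touched the plate. After the first push the block appeared to have coasted slightly ahead of the fingers, so I measured it again on the far side.

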